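Open the photometer cell and key in a blank reading

ROBOT

A 6-joint arm with a two-finger parallel gripper is mounted at the origin on the work surface. World frame = base frame: x ahead of the robot, y to its left, z up, the work surface at z = 0. Lengths are in m, angles in rad, forces in N, time in s.
With the tool pointing down it reaches from about 0.35 to 0.975 m from the base axis. Payload 4.9 kg.
Tool frame: the origin (TCP) lies midway between the tips of the shut fingers; the grasp point (between the pads) lies behind it (manip.grasp_offset is the y of the grasp point in the tool frame, in m); y points along the fingers, z is the direction in which the jaws open and shut, and the axes are right-handed (so a half turn about y gives the same grasp; the last joint's range is limited). The gripper opens to 85 mm and grips with 20 to 120 N. Pads are 22 mm wide; open, the fingers measure 114 mm over their backs; the gripper's body (76 mm by 85 mm) begins 54 mm behind the grasp point. The pads swing forward as they close: fully open they stand 13 mm farther back than shut.
Start: joints at [-1.376, 0.053, 1.613, -0, 1.476, -0.119], TCP at [0.193, -0.594, 0.231] pointing down, gripper open.
Joint ranges: [-3.01, 3.01], [-1.01, 2.22], [0.06, 2.58], [-1.02, 4.17], [0.09, 2.62], [-3.14, 3.14]. Speed limits (rad/s): [2.57, 2.57, 3.14, 3.14, 3.14, 3.14].

INTERFACE

Orientations are given as a unit quaternion [w, x, y, z].
In Python, from plant import manip gives the robot as it stands. The module is installed in compiled form; this text tells all that it offers.
- The arm moves only by the shell command python3 -m jog 'ROWS'. ROWS is a JSON object of lists of equal length, an entry for each row: "offset": the shift along the world's x, y, z in units of 50 mm (1.0 is 50 mm), a list of three; "angular": the turn, a rotation vector about the world's x, y, z in units of 6 degrees (1.0 is 6 degrees), a list of three; "jaw": the finger opening in mm, from 0 to 85.4. In form: {"offset": [[tx, ty, tz], ...], "angular": [[ax, ay, az], ...], "jaw": [jaw, ...]}. A call has 1 to 12 rows; each row shifts and turns the commanded pose from where the row before left it; what a row does not reach is not made up. A row lasts 1/10 s, in which the tool goes at most 50 mm and 8.59 degrees, less where a joint would pass 70% of its speed; a pose out of reach is approached as far as the arm can. A call is refused whole if a number of a shift passes 1 or a number of a turn 1, either way. A call with a gripper value outside its range is refused whole. The fingers move at their own pace and stop on an object; the grip force is fixed at half the most. Time passes only in rows, so rows that do not move let the fingers close. It gives the time, the measured TCP pose, the force and the opening at its end, in the units of the state.
- manip.state(): the state, without advancing time (a new reading comes with each control period).
- manip.grab_frame(name): name is "side" or "top" or "wrist"; returns the picture (420x560x3 uint8, blue, green, red); there is no depth.
- manip.camera_model(name): a dict with "fx", "fy", "cx", "cy" (pixels), "k1" (the pictures are not rectified: a ray, as slopes to the right and down, at radius r is drawn at 1 + k1 r^2 times it, then the intrinsics apply), "rvec" (rotation vector, rad) and "tvec" (3), from world to camera coordinates, as OpenCV has them; the wrist camera has in their place "mount" (4x4, takes a point from camera to tool coordinates, whose origin is the TCP and whose axes are the tool frame's). Camera axes: x right, y down, z forward; pixel columns grow to the right and rows downward; lengths in m; the calibration is good to about 2 mm. A picture is of the moment at which its call begins: read the wrist's pose just before it. camera_model takes no time and is no camera call.
- manip.job_done(): hands the job in, once; it reports no verdict.
The state is a dict: "time": time; "joint_pos": joint angles; "joint_vel": joint speeds; "joint_efforts": joint torques, N m; "tool_pos": TCP position; "tool_rot": TCP orientation; "contact_force": force on the tool from outside, world axes, zero at the start; "ft_torque": the same for the moment, N m; "gripper_width": opening from 0.0 (shut) to 1.0 (fully open).
Only numpy, scipy, OpenCV 4.12 (cv2) and the standard library are available. Lean on these libraries where they do the work, as an engineer would, in place of code of your own. Each camera call takes 0.05 s, during which the arm holds its last target.

TASK

Zero the photometer with its cell open: first lift the black light cap off the measuring cell and set it down, mouth down, in the round steel dish, lowering it all the way in before letting go. Then, one at a time, press these console keys fully down and let them come back up: the round key, the upright bar (the one running up the slope), the level bar (the one running across it), and the round key once more. Leave the plus-shaped key alone, press nothing before the cap is in the dish, do not bump the clear splash shield, and leave the bottle, lamp, tube rack and petri dishes where they stand.

Things in the scene. Friction and masses are not known exactly. Their poses are not given: they have to be found in the camera images.
- console: Fixed grey console, 270 mm wide (y). Origin: on the bench, mid-width; z up; the keypad faces its -x, the robot. Front lip x -105, z 80 mm; the black slope rises 25 deg to z 122 at x -14 (outward normal -0.423, 0, 0.906); rear flat, z 122, to x +60. Four off-white keys in a row along y at -87, -29, +29, +87 mm; which is where varies.
- shield: Fixed clear plate over the keys; origin and axes as the console. 5 mm thick, underside z 264 mm, x -82 to +50, y -120 to +120; two 12 mm posts at x +40, y -105/+105. Open to the robot. It passes 150 mm above the key centres and 16 mm beyond them, so lean the tool 25 to 35 deg, tip pointing down and away from the robot.
- round_top (a point): Centre of the top face of the round key: a plain disc, 46 mm across. The face lies 14 mm proud of the slope and parallel to it; moves with the key. Axes as the console's.
- key_round (a joint): Travel of that key into the slope, m, along the slope's inward normal: 0 is up, 0.008 is fully down. Springs back by itself; about 1.5 N to start, 4.3 N at full travel.
- tall_top (a point): Centre of the top face of the upright-bar key: a bar 60 mm long and 17 mm wide running up and down the slope. The face lies 14 mm proud of the slope and parallel to it; moves with the key. Axes as the console's.
- key_tall (a joint): Travel of that key into the slope, m, along the slope's inward normal: 0 is up, 0.008 is fully down. Springs back by itself; about 1.5 N to start, 4.3 N at full travel.
- flat_top (a point): Centre of the top face of the level-bar key: a bar 46 mm long and 17 mm wide running level, across the slope (along the console's y). The face lies 14 mm proud of the slope and parallel to it; moves with the key. Axes as the console's.
- key_flat (a joint): Travel of that key into the slope, m, along the slope's inward normal: 0 is up, 0.008 is fully down. Springs back by itself; about 1.5 N to start, 4.3 N at full travel.
- plus_top (a point): Centre of the top face of the plus key: a plus sign, 46 mm across with arms 15 mm wide. The face lies 14 mm proud of the slope and parallel to it; moves with the key. Axes as the console's.
- key_plus (a joint): Travel of that key into the slope, m, along the slope's inward normal: 0 is up, 0.008 is fully down. Springs back by itself; about 1.5 N to start, 4.3 N at full travel.
- cell: Fixed white block 136 x 80 x 90 mm (x, y, z); origin: centre of underside. Two grey towers on its +x and -x ends, 64 mm wide (y), tops at z 145, 88 mm apart: fingers fit only on the cap's +y and -y sides. Between them, under the cap, a collar 46 mm across, 16 mm high. It stands left or right of the console, the dish on the other side.
- cap: Loose black light cap, an upturned round cup, 62 mm outside diameter, 58 mm high, wall 4 mm, closed on top; 55 to 115 g. Stands mouth down over the cell's collar, its rim on the block's top 90 mm above the bench (2 to 4 mm play; free after a 16 mm lift). Origin: centre of its mouth (lower) rim; z up to its closed top.
- dish: Fixed round steel cap dish standing on the bench, 92 mm outside and 82 mm inside diameter, rim 14 mm high, floor 6 mm above the bench. Origin: centre of its underside.
- dish_in (a point): Centre of the dish's inner floor, 6 mm above the bench.
- bottle: Bystander: loose amber bottle, 64 mm diameter, 145 mm high. Origin: centre of its underside.
- lamp: Bystander: loose unlit glass spirit lamp with a metal snuffer, 80 mm diameter, 88 mm high. Origin: centre of its underside.
- rack: Bystander: loose white test-tube rack, 70 mm (x) by 200 mm (y), corked tubes up to 160 mm high. Origin: centre of its underside.
- petri: Bystander: loose stack of petri dishes, 94 mm diameter, 53 mm high. Origin: centre of its underside.
There are look-alikes about, which are no part of the job. Leave any orange look-alike of the cap alone. There is more than one size of the dish; the one meant has the size given above.

How it is judged:
By the outcome, as a careful person would: the job done as asked, in the order asked, and still so for the second after the job is handed in, with the robot touching nothing.
It also fails if it takes over 72 s, if anything falls off the work surface, if the arm or the gripper's body presses on something with over 40 N, if the wrist force passes 120 N, or if a joint passes its speed limit or range.

## Working session

There is one attempt and no reset: what is moved stays moved. The work goes in short steps, Python scripts to look and compute and a shell command to move; the robot and the scene stay as the last step left them, time stands still between calls to the robot, and variables do not carry over. Pictures are saved under pics/ and viewed, and the job is handed in when it is done.

```bash
mkdir -p pics; ls; python3 - <<'E'
from plant import manip
import cv2
print(manip.state()); print(manip.grasp_offset)
for n in ("side","top","wrist"):
    print(n,manip.camera_model(n))
    cv2.imwrite(f"pics/{n}0.png",manip.grab_frame(n))
E
```

```text
pics
{'time': 0.0, 'joint_pos': array([-1.37599743e+00,  5.33606394e-02,  1.61430219e+00,  1.75251830e-05,
        1.47601092e+00, -1.18993117e-01]), 'joint_vel': array([-0.00076453,  0.00097288,  0.00025726, -0.00072948,  0.00060661,
       -0.00140827]), 'joint_efforts': array([-9.87126941e-05, -3.93672502e+01, -3.70179319e+01, -8.88870409e-05,
        7.08683452e-03,  1.17348478e-06]), 'tool_pos': array([ 0.19280384, -0.59385668,  0.23005579]), 'tool_rot': array([ 0.11046526, -0.1105087 ,  0.69915662, -0.69768565]), 'contact_force': array([-0.06724215, -0.26367529, -0.49962088]), 'ft_torque': array([ 0.02059177, -0.02615577,  0.02078059]), 'gripper_width': 1.0006172676719438}
-0.0187
side {'fx': 480.1717005965389, 'fy': 480.1717005965389, 'cx': 272.7021539809785, 'cy': 213.19057850211678, 'k1': 0.02878208779859378, 'rvec': array([ 0.63161767, -2.73805434,  1.03665916]), 'tvec': array([0.49792309, 0.21807019, 0.98772814])}
top {'fx': 407.9169349528299, 'fy': 407.9169349528299, 'cx': 274.4180018952086, 'cy': 210.68658660919877, 'k1': 0.03665315570115289, 'rvec': array([ 2.12960683, -2.0932453 ,  0.22317972]), 'tvec': array([0.01274715, 0.55258586, 1.12099279])}
wrist {'fx': 346.82495247589696, 'fy': 346.82495247589696, 'cx': 277.65344092665185, 'cy': 212.48275022132546, 'k1': -0.042077940993969595, 'mount': array([[ 7.00464526e-05,  9.65118783e-01,  2.61812393e-01,
        -6.55777400e-02],
       [-8.91471808e-04, -2.61812229e-01,  9.65118419e-01,
        -1.42935722e-01],
       [ 9.99999600e-01, -3.01001489e-04,  8.42037169e-04,
        -5.12507704e-04],
       [ 0.00000000e+00,  0.00000000e+00,  0.00000000e+00,
         1.00000000e+00]])}
```

View pics/top0.png

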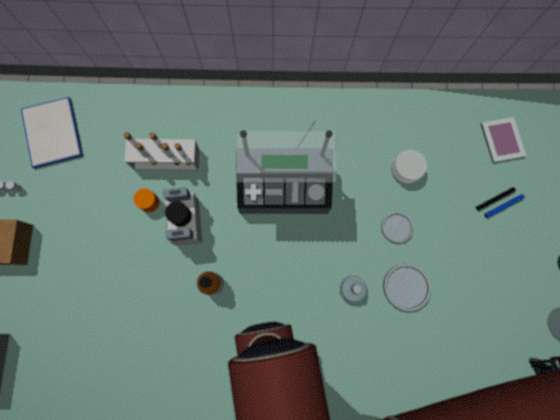

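View pics/side0.png

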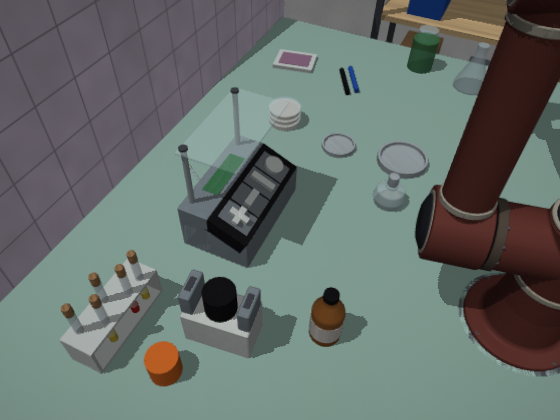

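View pics/wrist0.png

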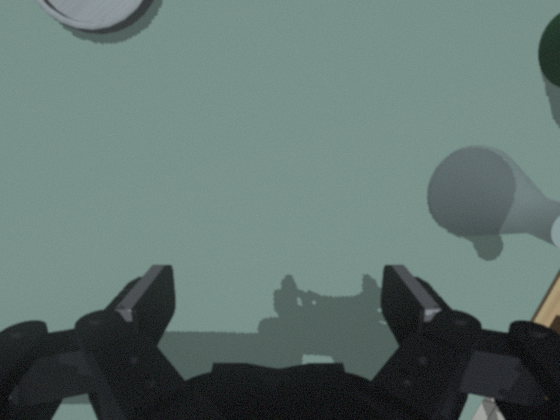

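The top view shows, left to right, plus at (253,190), level bar (275,191), upright bar (295,190) and the round key (316,190). The cap is on the cell at about (178,213), the orange look-alike at (146,200). The small dish is at (397,228) and the large one at (407,288). Next I'll measure these precisely.

```bash
cat > h.py <<'E'
import numpy as np, cv2
from plant import manip
from scipy.spatial.transform import Rotation as R
def cam(n, st=None):
    c=manip.camera_model(n)
    if n=="wrist":
        q=st["tool_rot"]; T=np.eye(4); T[:3,:3]=R.from_quat([q[1],q[2],q[3],q[0]]).as_matrix(); T[:3,3]=st["tool_pos"]
        W=np.linalg.inv(T@c["mount"]); return c,W[:3,:3],W[:3,3]
    return c,R.from_rotvec(c["rvec"]).as_matrix(),np.array(c["tvec"])
def proj(n,P,st=None):
    c,Rm,t=cam(n,st); p=np.atleast_2d(P)@Rm.T+t; s=p[:,:2]/p[:,2:]
    s=s*(1+c["k1"]*(s**2).sum(1,keepdims=True))
    return s*[c["fx"],c["fy"]]+[c["cx"],c["cy"]]
def ray(n,uv,st=None):
    c,Rm,t=cam(n,st); d=(np.atleast_2d(uv).astype(float)-[c["cx"],c["cy"]])/[c["fx"],c["fy"]]
    s=d.copy()
    for _ in range(20): s=d/(1+c["k1"]*(s**2).sum(1,keepdims=True))
    v=np.c_[s,np.ones(len(s))]@Rm
    return -Rm.T@t, v/np.linalg.norm(v,axis=1,keepdims=True)
def onz(n,uv,z,st=None):
    o,v=ray(n,uv,st); return o+v*((z-o[2])/v[:,2:])
E
python3 - <<'E'
from h import *
im=cv2.imread("pics/top0.png")
def crop(f,x,y,w,h,s,o):
    im=cv2.imread(f); cv2.imwrite(o,cv2.resize(im[y:y+h,x:x+w],None,fx=s,fy=s,interpolation=cv2.INTER_CUBIC))
crop("pics/top0.png",225,120,120,100,6,"pics/tc.png")
crop("pics/top0.png",120,120,100,100,6,"pics/tl.png")
crop("pics/top0.png",360,140,90,90+80,3.5,"pics/tr.png")
crop("pics/side0.png",160,250,130,110,6,"pics/sc.png")
E
```

```text
(no output)
```

View pics/tc.png

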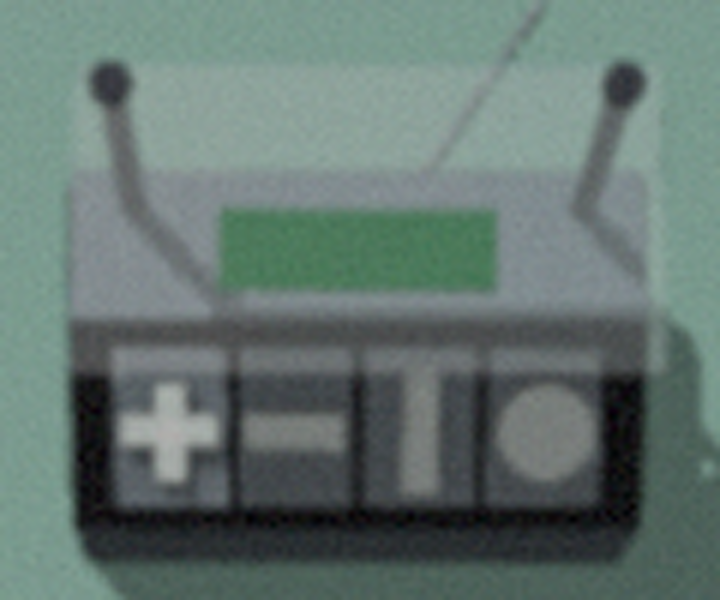

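View pics/tl.png

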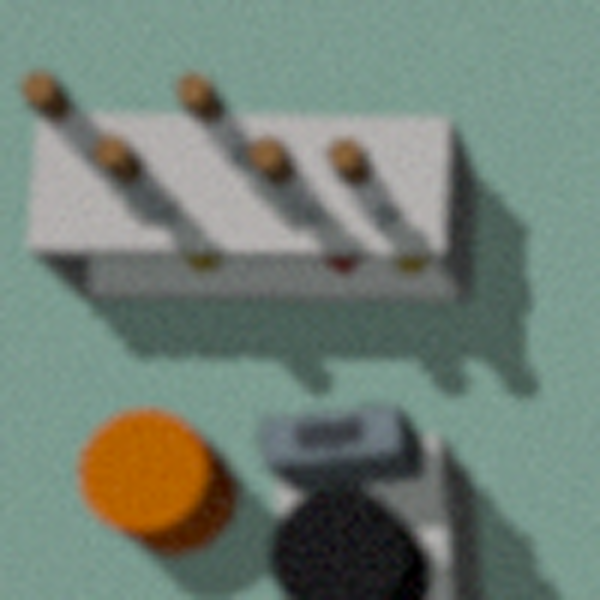

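View pics/tr.png

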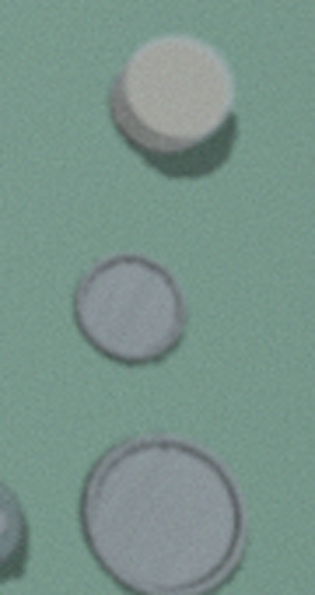

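View pics/sc.png

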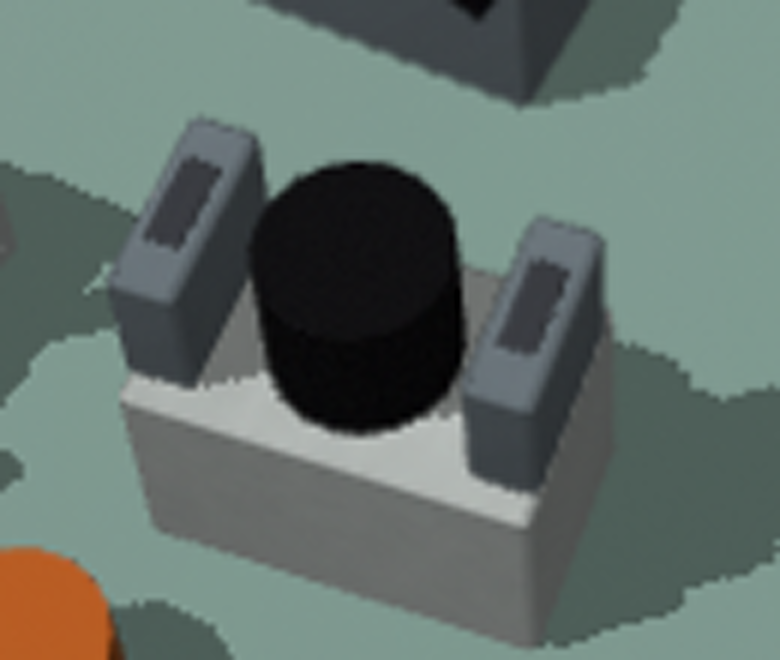

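```bash
python3 - <<'E'
from h import *
im=cv2.imread("pics/top0.png")
cv2.imwrite("pics/tcell.png",cv2.resize(im[175:255,150:220],None,fx=7,fy=7,interpolation=cv2.INTER_CUBIC))
# rough
print("cap top",onz("top",[177.5,212.5],.148),onz("side",[219.2,291.7],.148))
# small/large dish
g=im
for nm,(u,v),z in (("small",(360+130/3.5,140+308/3.5),.012),("large",(360+163/3.5,140+517/3.5),.012)):
    print(nm,onz("top",[u,v],z))
for a,b in (((360+75/3.5,228),(360+185/3.5,228)),((360+81/3.5,288),(360+246/3.5,288))):
    print("diam",np.linalg.norm(onz("top",a,.014)-onz("top",b,.014)))
# small dish in side
print("side small",onz("side",[339,144.5],.014), "large",onz("side",[403,158],.014))
# keys: z of key center ~ 
for nm,(x,y) in (("plus",(168,433)),("flat",(294,432)),("tall",(420,428)),("round",(548,433))):
    print(nm,onz("top",[225+x/6,120+y/6],.1137))
for nm,(x,y) in (("postL",(110,83)),("postR",(624,85))):
    print(nm,onz("top",[225+x/6,120+y/6],.272))
for nm,(x,y) in (("rear L",(70,172)),("rear R",(648,172)),("edgeL",(70,318)),("edgeR",(645,318))):
    print(nm,onz("top",[225+x/6,120+y/6],.122))
E
```

```text
cap top [[0.52373088 0.27941041 0.148     ]] [[0.52206761 0.28587227 0.148     ]]
small [[ 0.51587818 -0.34325269  0.012     ]]
large [[ 0.34210509 -0.36188296  0.012     ]]
diam 0.09271822119454956
diam 0.13458519962728593
side small [[ 0.51294705 -0.33706757  0.014     ]] large [[ 0.33995959 -0.36145814  0.014     ]]
plus [[0.59198188 0.08257937 0.1137    ]]
flat [[0.59349588 0.02428314 0.1137    ]]
tall [[ 0.59643465 -0.03403283  0.1137    ]]
round [[ 0.59507606 -0.09328219  0.1137    ]]
postL [[0.69778451 0.10145908 0.272     ]]
postR [[ 0.70063414 -0.10824054  0.272     ]]
rear L [[0.71542519 0.13157582 0.122     ]]
rear R [[ 0.72023541 -0.13981592  0.122     ]]
edgeL [[0.64403246 0.12905168 0.122     ]]
edgeR [[ 0.64873983 -0.13759033  0.122     ]]
```

View pics/tcell.png

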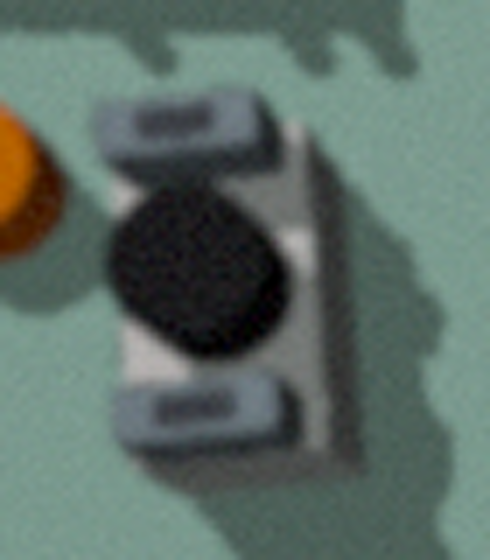

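```bash
python3 - <<'E'
from h import *
from scipy.optimize import least_squares
im={n:cv2.imread(f"pics/{n}0.png") for n in("top","side")}
box={"top":(160,185,195,232),"side":(195,270,242,330)}
masks={}
for n,(a,b,c,d) in box.items():
    m=np.zeros(im[n].shape[:2],np.uint8); m[b:d,a:c]=(im[n][b:d,a:c].max(2)<45)
    k,l,s,ce=cv2.connectedComponentsWithStats(m); i=1+np.argmax(s[1:,4]); masks[n]=l==i; print(n,s[i],ce[i])
th=np.linspace(0,2*np.pi,60,endpoint=False)
def cyl(x,y,z0=.09,h=.058,r=.031):
    c=np.c_[x+r*np.cos(th),y+r*np.sin(th)]
    return np.r_[np.c_[c,np.full(60,z0)],np.c_[c,np.full(60,z0+h)]]
def cen(n,x,y):
    h=cv2.convexHull(proj(n,cyl(x,y)).astype(np.float32)); m=cv2.moments(h); return np.array([m["m10"],m["m01"]])/m["m00"],m["m00"]
obs={n:np.array([np.mean(np.nonzero(masks[n])[1]),np.mean(np.nonzero(masks[n])[0])]) for n in masks}
for ns in (["top"],["side"],["top","side"]):
    f=least_squares(lambda p:np.concatenate([cen(n,*p)[0]-obs[n] for n in ns]),[.52,.28],diff_step=1e-3)
    print(ns,f.x,f.fun,[ (cen(n,*f.x)[1],masks[n].sum()) for n in ns])
o=lambda n,p:onz(n,p,.145)[0]
for nm,a,b in(("top",(150+176/7,175+121/7),(150+197/7,175+407/7)),("side",(160+182/6,250+202/6),(160+533/6,250+306/6))):
    A,B=o(nm,a),o(nm,b); d=A-B; print(nm,A,B,"mid",(A+B)/2,"len",np.linalg.norm(d),"yaw deg",np.degrees(np.arctan2(d[1],d[0])))
# console fit from points, both images
E
python3 - <<'E'
from h import *
im=cv2.imread("pics/side0.png")
cv2.imwrite("pics/scon.png",cv2.resize(im[80:255,170:305],None,fx=4,fy=4,interpolation=cv2.INTER_CUBIC)[:600])
E
```

```text
top [166 200  25  26 460] [178.08478261 213.25652174]
side [ 201  277   37   45 1301] [219.35126826 298.79861645]
['top'] [0.5269218  0.28368669] [8.88127431e-07 1.49024058e-06] [(549.5994797346648, np.int64(460))]
['side'] [0.52479226 0.28423205] [1.76989451e-06 5.65715368e-08] [(1380.1568507882766, np.int64(1301))]
['top', 'side'] [0.52551352 0.28394245] [-0.12967002  0.50576617 -0.26584717 -0.2758951 ] [(549.7246578079648, np.int64(460)), (1379.1884419100825, np.int64(1301))]
top [0.57972247 0.29010393 0.145     ] [0.46888881 0.27475043 0.145     ] mid [0.52430564 0.28242718 0.145     ] len 0.11189205153540961 yaw deg 7.886844605509766
side [0.57814417 0.29250848 0.145     ] [0.46714622 0.27798031 0.145     ] mid [0.5226452 0.2852444 0.145    ] len 0.11194468149453023 yaw deg 7.456874174134384
```

View pics/scon.png

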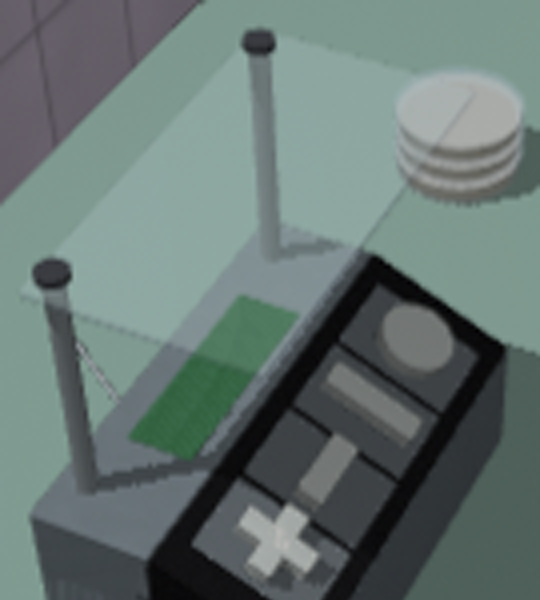

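```bash
python3 - <<'E'
from h import *
from scipy.optimize import least_squares
ys=np.array([87,29,-29,-87])/1e3
L=np.c_[np.full(4,-.0654),ys,np.full(4,.1137)]
T=np.array([(168,433),(294,432),(420,428),(548,433)])/6+[225,120]
S=np.array([(278,541),(328,470),(373,401),(417,337)])/4+[170,80]
# pixel centres of resized crops: shift by ~0.4px
T=T-0.42; S=S-0.37
LP=np.array([[.040,.105,.272],[.040,-.105,.272]])
def W(p,l): c,s=np.cos(p[2]),np.sin(p[2]); return np.c_[p[0]+c*l[:,0]-s*l[:,1],p[1]+s*l[:,0]+c*l[:,1],l[:,2]]
obs={"top":T,"side":S}
for ns in(["top"],["side"],["top","side"]):
    f=least_squares(lambda p:np.concatenate([(proj(n,W(p,L))-obs[n]).ravel() for n in ns]),[.66,0,0])
    print(ns,f.x,"yaw",np.degrees(f.x[2]),np.round(f.fun,1)); print(np.round(W(f.x,L),4))
E
```

```text
['top'] [ 0.66080815 -0.00257484  0.02076081] yaw 1.1895069713360797 [ 0.3 -0.2  0.1 -0.   0.   0.6 -0.4 -0.3]
[[ 0.5936  0.083   0.1137]
 [ 0.5948  0.0251  0.1137]
 [ 0.596  -0.0329  0.1137]
 [ 0.5972 -0.0909  0.1137]]
['side'] [ 6.58284851e-01 -6.11906599e-04  1.42038949e-02] yaw 0.8138232304655385 [ 0.1 -0.  -0.1 -0.3  0.1  0.1 -0.1  0.3]
[[ 0.5917  0.0855  0.1137]
 [ 0.5925  0.0275  0.1137]
 [ 0.5933 -0.0305  0.1137]
 [ 0.5941 -0.0885  0.1137]]
['top', 'side'] [ 0.65948894 -0.00180548  0.01730637] yaw 0.9915820416579977 [-0.1  0.2 -0.2  0.4 -0.3  1.  -0.8  0.2  0.  -0.6 -0.3 -0.9 -0.1 -0.5
 -0.4 -0.3]
[[ 0.5926  0.084   0.1137]
 [ 0.5936  0.0261  0.1137]
 [ 0.5946 -0.0319  0.1137]
 [ 0.5956 -0.0899  0.1137]]
```

```bash
python3 - <<'E'
from h import *
s=manip.state(); q=s["tool_rot"]; M=R.from_quat([q[1],q[2],q[3],q[0]]).as_matrix(); print(np.round(M,3))
print("jaw dir angle",np.degrees(np.arctan2(M[1,2],M[0,2])))
for n,p in(("bottle",(209,283)),("lamp",(354,289))): print(n,onz("top",p,.07))
E
```

```text
[[-0.951 -0.     0.309]
 [-0.309  0.002 -0.951]
 [-0.    -1.    -0.002]]
jaw dir angle -72.023027619955
bottle [[0.34332961 0.19867607 0.07      ]]
lamp [[ 0.3340169  -0.19969694  0.07      ]]
```

```bash
python3 -m jog '{"offset":[[0.4,0.95,0.1],[0.4,0.95,0.1],[0.4,0.95,0.1],[0.4,0.95,0.1],[0.4,0.95,0.1],[0.4,0.95,0.1],[0.4,0.95,0.1],[0.4,0.95,0.1],[0.4,0.95,0.1],[0.4,0.95,0.1],[0.4,0.95,0],[0.4,0.95,0]],"angular":[[0,0,1],[0,0,1],[0,0,1],[0,0,1],[0,0,1],[0,0,1],[0,0,1],[0,0,1],[0,0,1],[0,0,1],[0,0,1],[0,0,1]],"jaw":[85,85,85,85,85,85,85,85,85,85,85,85]}'
```

```text
time: 1.35
tool_pos: [0.4252, -0.0416, 0.2798]
tool_rot: [0.501, -0.501, 0.499, -0.499]
contact_force: [1.8, -0.6, 0.5]
gripper_width: 0.995
```

```bash
python3 -m jog '{"offset":[[0.17,0.54,0],[0.17,0.54,0],[0.17,0.54,0],[0.17,0.54,0],[0.17,0.54,0],[0.17,0.54,0],[0.17,0.54,0],[0.17,0.54,0],[0.17,0.54,0],[0.17,0.54,0],[0.17,0.54,0],[0.17,0.54,0]],"angular":[[0,0,1],[0,0,1],[0,0,1],[0,0,1],[0,0,1],[0,0,1],[0,0,1],[0,0,1],[0,0,1],[0,0,1],[0,0,1],[0,0,1]],"jaw":[85,85,85,85,85,85,85,85,85,85,85,85]}' && python3 -m jog '{"offset":[[0,0,0],[0,0,0],[0,0,0],[0,0,0],[0,0,0]],"angular":[[0,0,1],[0,0,1],[0,0,1],[0,0,1],[0,0,0.3]],"jaw":[85,85,85,85,85]}'; python3 - <<'E'
from h import *
s=manip.state(); q=s["tool_rot"]; M=R.from_quat([q[1],q[2],q[3],q[0]]).as_matrix(); print(np.round(M,3))
print(s["tool_pos"],"jaw dir angle",np.degrees(np.arctan2(M[1,2],M[0,2])),s["joint_pos"])
im=manip.grab_frame("wrist"); 
th=np.linspace(0,2*np.pi,40)
P=np.c_[.525+.031*np.cos(th),.284+.031*np.sin(th),np.full(40,.148)]
for p in proj("wrist",P,s): cv2.circle(im,tuple(int(round(v)) for v in p),1,(0,0,255),-1)
cv2.imwrite("pics/w1.png",im)
E
```

```text
time: 2.55
tool_pos: [0.5269, 0.2815, 0.2791]
tool_rot: [-0.698, 0.699, -0.109, 0.109]
contact_force: [0.1, 0.1, 0.7]
gripper_width: 0.996
time: 3.05
tool_pos: [0.5266, 0.2803, 0.2791]
tool_rot: [-0.705, 0.706, 0.049, -0.049]
contact_force: [0.4, -0.3, 0.1]
gripper_width: 0.995
[[ 0.99  -0.001 -0.138]
 [ 0.138 -0.     0.99 ]
 [-0.001 -1.    -0.   ]]
[0.52664259 0.280341   0.27905787] jaw dir angle 97.92568647071774 [ 3.64476975e-01 -3.76648275e-02  1.62461582e+00 -6.71807482e-06
  1.55549979e+00 -1.34464849e+00]
```

View pics/w1.png

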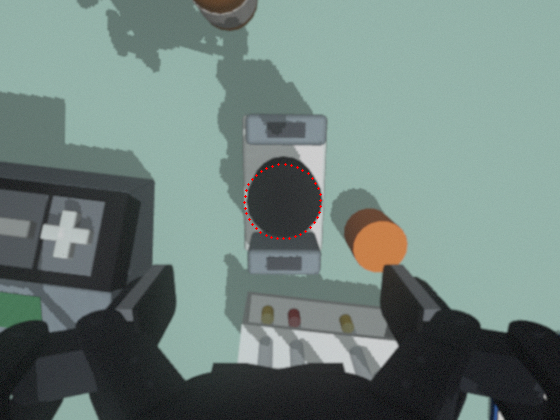

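```bash
python3 -m jog '{"offset":[[-0.03,0.07,-0.4],[0,0,-0.4],[0,0,-0.4],[0,0,-0.4],[0,0,-0.4],[0,0,-0.4],[0,0,-0.4],[0,0,-0.3],[0,0,-0.2],[0,0,-0.1],[0,0,-0.05],[0,0,0]],"angular":[[0,0,0],[0,0,0],[0,0,0],[0,0,0],[0,0,0],[0,0,0],[0,0,0],[0,0,0],[0,0,0],[0,0,0],[0,0,0],[0,0,0]],"jaw":[85,85,85,85,85,85,85,85,85,85,85,85]}'; python3 - <<'E'
from h import *
s=manip.state(); print(s["tool_pos"]); 
cv2.imwrite("pics/w2.png",manip.grab_frame("wrist"));cv2.imwrite("pics/s2.png",manip.grab_frame("side"))
E
```

```text
time: 4.3
tool_pos: [0.5257, 0.284, 0.1075]
tool_rot: [0.706, -0.705, -0.048, 0.048]
contact_force: [1.0, 0.1, 0.5]
gripper_width: 0.997
[0.52569407 0.2839933  0.10752682]
```

View pics/w2.png

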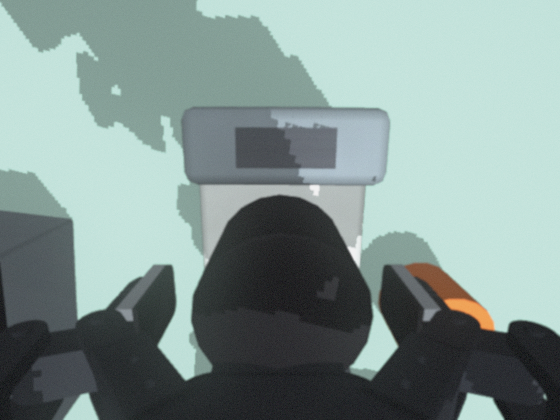

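View pics/s2.png

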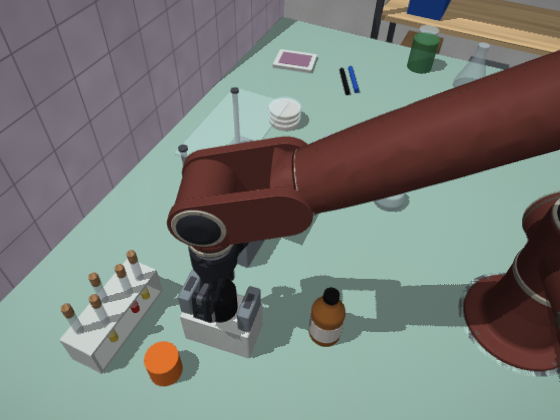

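The cap sits centred between the pads (fingers at columns 175 and 383, cap from 195 to 372). The fingers clear both towers, so I'll close.

```bash
python3 -m jog '{"offset":[[0,0,0],[0,0,0],[0,0,0],[0,0,0],[0,0,0],[0,0,0],[0,0,0],[0,0,0]],"angular":[[0,0,0],[0,0,0],[0,0,0],[0,0,0],[0,0,0],[0,0,0],[0,0,0],[0,0,0]],"jaw":[50,50,50,50,50,50,50,50]}'
```

```text
time: 5.2
tool_pos: [0.5261, 0.2842, 0.1082]
tool_rot: [0.706, -0.705, -0.049, 0.047]
contact_force: [-0.0, -0.2, 5.9]
gripper_width: 0.706
```

```bash
python3 -m jog '{"offset":[[0,0,0.05],[0,0,0.1],[0,0,0.15],[0,0,0.2],[0,0,0.3]],"angular":[[0,0,0],[0,0,0],[0,0,0],[0,0,0],[0,0,0]],"jaw":[50,50,50,50,50]}'; python3 - <<'E'
from h import *
s=manip.state(); print(s["tool_pos"]); 
cv2.imwrite("pics/w3.png",manip.grab_frame("wrist"));cv2.imwrite("pics/s3.png",manip.grab_frame("side")[180:400,120:340])
E
```

```text
time: 5.7
tool_pos: [0.5248, 0.2836, 0.1472]
tool_rot: [-0.705, 0.706, 0.047, -0.049]
contact_force: [0.5, 0.0, -1.4]
gripper_width: 0.705
[0.52478098 0.28362514 0.1471671 ]
```

View pics/w3.png

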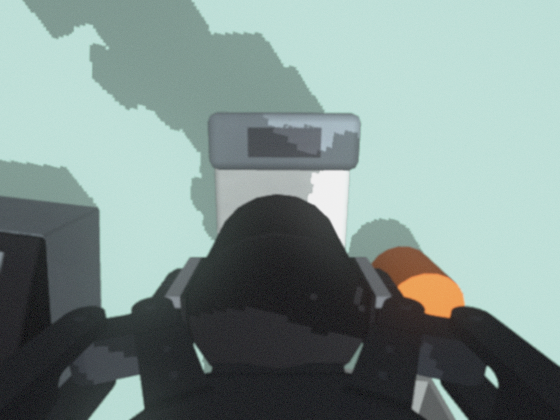

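View pics/s3.png

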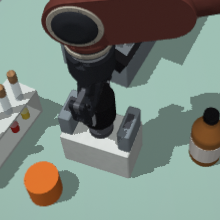

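```bash
python3 -m jog '{"offset":[[0,0,0.5],[0,0,0.5],[-0.2,-0.2,0.5],[-0.3,-0.4,0.5],[-0.4,-0.6,0.1],[-0.4,-0.7,0],[-0.2,-0.8,0],[0,-0.8,0],[0,-0.8,0],[0,-0.8,0],[0,-0.8,0],[0,-0.8,0]],"angular":[[0,0,0],[0,0,0],[0,0,0],[0,0,0],[0,0,0],[0,0,0],[0,0,0],[0,0,0],[0,0,-0.3],[0,0,-0.3],[0,0,-0.3],[0,0,-0.3]],"jaw":[50,50,50,50,50,50,50,50,50,50,50,50]}' && python3 -m jog '{"offset":[[0,-0.8,0],[0,-0.8,0],[0,-0.8,0],[0.2,-0.8,0],[0.3,-0.8,0],[0.3,-0.7,0],[0.3,-0.5,0],[0.3,-0.3,0],[0.1,-0.1,0],[0,0,0]],"angular":[[0,0,0],[0,0,0],[0,0,0],[0,0,0],[0,0,0],[0,0,0],[0,0,0],[0,0,0],[0,0,0],[0,0,0]],"jaw":[50,50,50,50,50,50,50,50,50,50]}'; python3 - <<'E'
from h import *
s=manip.state(); print(s["tool_pos"],s["joint_pos"]); 
im=manip.grab_frame("wrist")
th=np.linspace(0,2*np.pi,40)
for c,col in(((.5159,-.3433),(0,0,255)),((.513,-.337),(255,0,0))):
  P=np.c_[c[0]+.046*np.cos(th),c[1]+.046*np.sin(th),np.full(40,.014)]
  for p in proj("wrist",P,s): cv2.circle(im,tuple(int(round(v)) for v in p),1,col,-1)
cv2.imwrite("pics/w4.png",im)
E
```

```text
time: 7.0
tool_pos: [0.4501, -0.0527, 0.2525]
tool_rot: [-0.707, 0.707, 0.004, -0.003]
contact_force: [0.2, -0.5, -1.0]
gripper_width: 0.706
time: 8.0
tool_pos: [0.5255, -0.3313, 0.2518]
tool_rot: [0.707, -0.707, -0.003, 0.004]
contact_force: [-0.5, 0.9, -1.1]
gripper_width: 0.701
[ 0.52548342 -0.3313259   0.25182313] [-6.82315096e-01  3.30257055e-02  1.59900548e+00  6.59465843e-05
  1.51032409e+00 -2.26304798e+00]
```

View pics/w4.png

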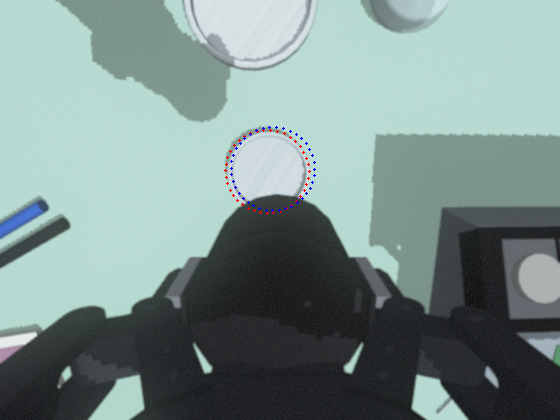

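```bash
python3 -m jog '{"offset":[[-0.12,-0.12,-0.3],[-0.13,-0.12,-0.5],[0,0,-0.5],[0,0,-0.5],[0,0,-0.5],[0,0,-0.5],[0,0,-0.5],[0,0,-0.3],[0,0,-0.1],[0,0,0]],"angular":[[0,0,0],[0,0,0],[0,0,0],[0,0,0],[0,0,0],[0,0,0],[0,0,0],[0,0,0],[0,0,0],[0,0,0]],"jaw":[50,50,50,50,50,50,50,50,50,50]}'; python3 - <<'E'
from h import *
s=manip.state(); print(s["tool_pos"]); 
cv2.imwrite("pics/w5.png",manip.grab_frame("wrist"))
im=manip.grab_frame("side"); cv2.imwrite("pics/s5.png",cv2.resize(im[80:230,250:430],None,fx=4,fy=4))
im=manip.grab_frame("top"); cv2.imwrite("pics/t5.png",cv2.resize(im[150:320,330:480],None,fx=3,fy=3))
E
```

```text
time: 9.05
tool_pos: [0.5122, -0.3427, 0.0665]
tool_rot: [0.707, -0.707, -0.003, 0.004]
contact_force: [0.2, -0.2, -1.3]
gripper_width: 0.704
[ 0.51224801 -0.34269353  0.06650274]
```

View pics/w5.png

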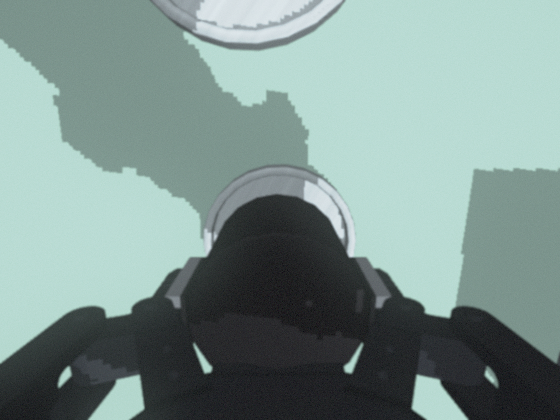

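View pics/s5.png

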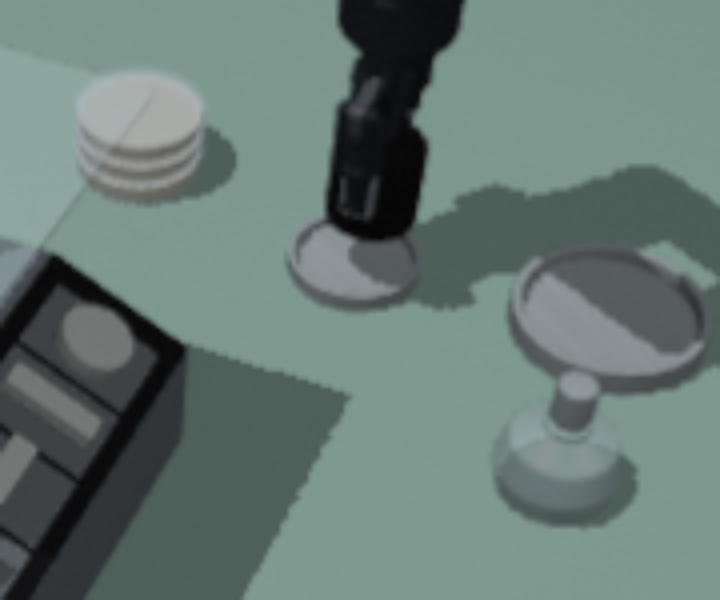

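View pics/t5.png

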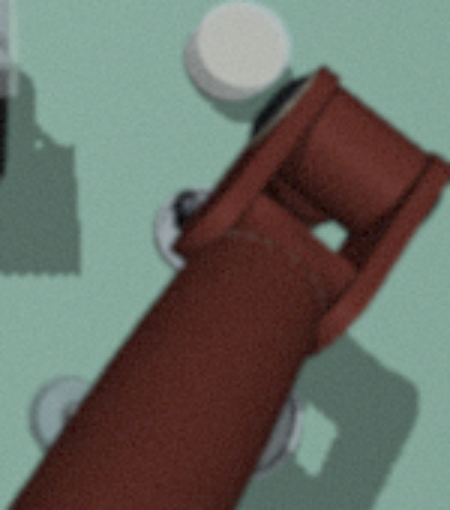

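```bash
python3 - <<'E'
from h import *
s=manip.state(); im=cv2.imread("pics/w5.png"); th=np.linspace(0,2*np.pi,80)
P=np.c_[.046*np.cos(th),.046*np.sin(th),np.full(80,.014)]
for x in(.508,.5122,.516):
  p=proj("wrist",P+[x,-.3427,0],s); print(x,p.min(0),p.max(0))
Q=np.c_[.031*np.cos(th),.031*np.sin(th),np.full(80,.0485)]
p=proj("wrist",Q+[.5122,-.3427,0],s);print("cap rim pred",p.min(0),p.max(0))
cv2.imwrite("pics/w5c.png",cv2.resize(im[150:280,190:370],None,fx=4,fy=4,interpolation=cv2.INTER_CUBIC))
E
```

```text
0.508 [202.62099176 146.05753061] [356.82016973 293.74805378]
0.5122 [202.9528188  153.57948698] [356.3254879  299.68361662]
0.516 [203.25199624 160.31835487] [355.88031536 304.99721418]
cap rim pred [218.25387583 192.15389951] [341.27888405 307.17598336]
```

View pics/w5c.png

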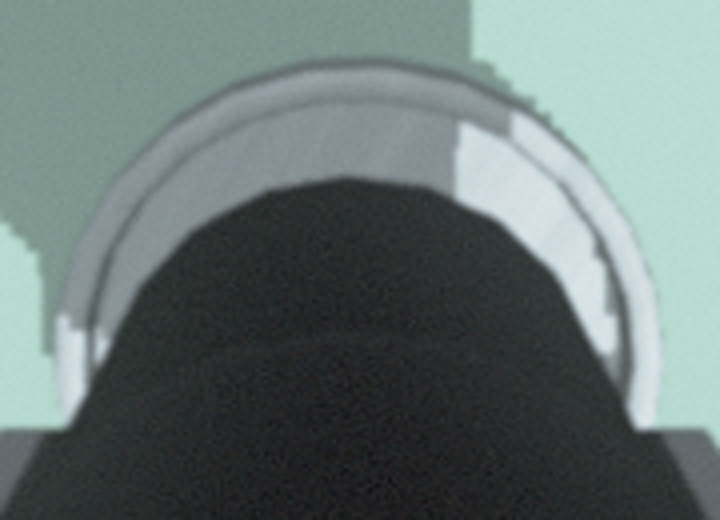

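```bash
python3 -m jog '{"offset":[[0.09,0,-0.2],[0,0,-0.25],[0,0,-0.2],[0,0,-0.08],[0,0,-0.04],[0,0,0]],"angular":[[0,0,0],[0,0,0],[0,0,0],[0,0,0],[0,0,0],[0,0,0]],"jaw":[50,50,50,50,50,50]}'
```

```text
time: 9.8
tool_pos: [0.5171, -0.343, 0.0281]
tool_rot: [0.707, -0.707, -0.003, 0.004]
contact_force: [0.5, -0.0, -0.3]
gripper_width: 0.704
```

```bash
python3 -m jog '{"offset":[[0,0,-0.04],[0,0,-0.02],[0,0,0]],"angular":[[0,0,0],[0,0,0],[0,0,0]],"jaw":[50,50,50]}'
```

```text
time: 10.1
tool_pos: [0.5174, -0.3432, 0.0257]
tool_rot: [-0.707, 0.707, 0.004, -0.004]
contact_force: [1.0, -0.9, -0.9]
gripper_width: 0.704
```

```bash
python3 -m jog '{"offset":[[0,0,-0.03],[0,0,0]],"angular":[[0,0,0],[0,0,0]],"jaw":[50,50]}';  python3 -m jog '{"offset":[[0,0,-0.03],[0,0,0]],"angular":[[0,0,0],[0,0,0]],"jaw":[50,50]}'; python3 - <<'E'
from h import *
im=manip.grab_frame("side"); cv2.imwrite("pics/s6.png",cv2.resize(im[100:180,290:400],None,fx=6,fy=6,interpolation=cv2.INTER_CUBIC))
E
```

```text
time: 10.3
tool_pos: [0.5175, -0.3433, 0.0243]
tool_rot: [-0.707, 0.707, 0.004, -0.003]
contact_force: [0.1, -0.1, -0.6]
gripper_width: 0.706
time: 10.5
tool_pos: [0.5175, -0.3433, 0.0242]
tool_rot: [0.707, -0.707, -0.003, 0.004]
contact_force: [-3.9, 2.9, 8.3]
gripper_width: 0.708
```

View pics/s6.png

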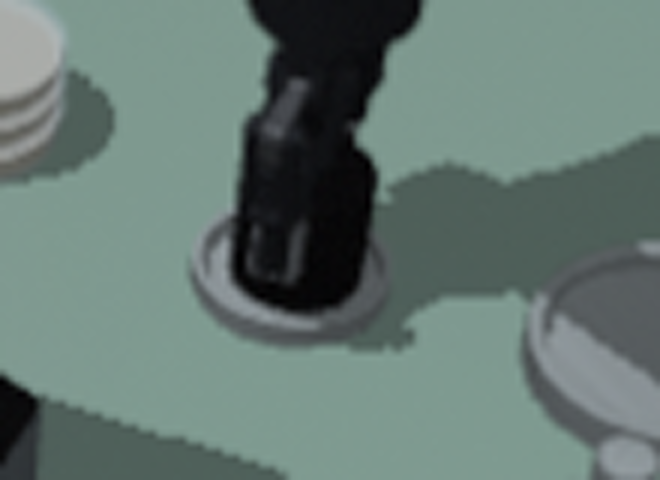

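Contact (8 N) comes at TCP z 0.0242, which is the predicted height with the rim on the dish floor. The side view shows the cap inside the rim, so I'll release.

```bash
python3 -m jog '{"offset":[[0,0,0],[0,0,0],[0,0,0],[0,0,0],[0,0,0],[0,0,0],[0,0,0]],"angular":[[0,0,0],[0,0,0],[0,0,0],[0,0,0],[0,0,0],[0,0,0],[0,0,0]],"jaw":[85,85,85,85,85,85,85]}'; python3 -m jog '{"offset":[[0,0,0.2],[0,0,0.4],[0,0,0.6],[0,0,0.7],[0,0,0.8],[0,0,0.8],[0,0,0.8],[0,0,0.8],[0,0,0.3]],"angular":[[0,0,0],[0,0,0],[0,0,0],[0,0,0],[0,0,0],[0,0,0],[0,0,0],[0,0,0],[0,0,0]],"jaw":[85,85,85,85,85,85,85,85,85]}';python3 - <<'E'
from h import *
im=manip.grab_frame("side"); cv2.imwrite("pics/s7.png",cv2.resize(im[100:180,290:400],None,fx=6,fy=6,interpolation=cv2.INTER_CUBIC))
im=manip.grab_frame("wrist"); cv2.imwrite("pics/w7.png",im)
E
```

```text
time: 11.25
tool_pos: [0.5173, -0.3431, 0.0225]
tool_rot: [0.707, -0.707, -0.004, 0.004]
contact_force: [-0.0, 0.2, 0.1]
gripper_width: 0.994
time: 12.15
tool_pos: [0.5187, -0.3442, 0.2995]
tool_rot: [-0.705, 0.709, 0.006, -0.001]
contact_force: [-0.4, 0.3, 0.9]
gripper_width: 0.996
```

View pics/s7.png

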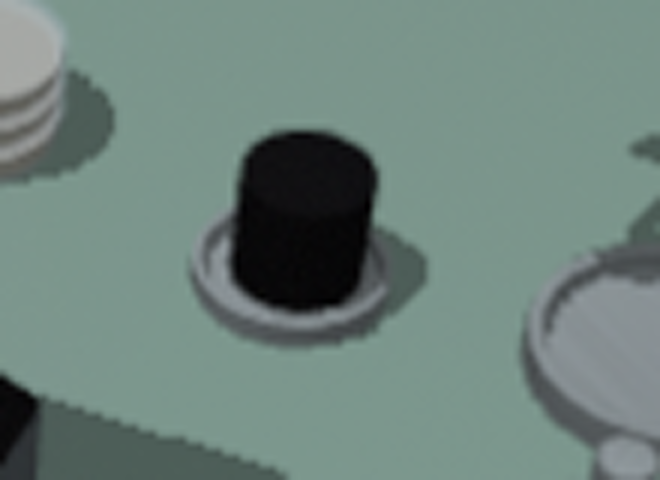

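View pics/w7.png

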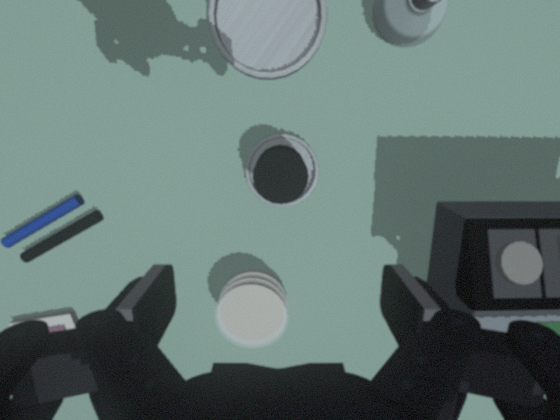

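The cap stands upright in the small dish, ringed by its rim (side crop). Next I'll lean the tool and move in front of the round key.

```bash
python3 -m jog '{"offset":[[-0.2,0.3,0],[-0.2,0.6,-0.1],[-0.2,0.6,-0.2],[-0.2,0.7,-0.2],[-0.1,0.7,-0.2],[-0.1,0.7,-0.2],[0,0.7,-0.2],[0,0.5,-0.1],[0,0.25,0],[0,0,0]],"angular":[[0,-0.5,0],[0,-1,0],[0,-1,0],[0,-1,0],[0,-1,0],[0,-0.5,0],[0,-0.5,0],[0,0,0],[0,0,0],[0,0,0]],"jaw":[85,85,85,85,85,85,85,85,85,85]}';python3 - <<'E'
from h import *
s=manip.state(); q=s["tool_rot"]; M=R.from_quat([q[1],q[2],q[3],q[0]]).as_matrix(); print(np.round(M,3)); print(s["tool_pos"],s["joint_pos"])
im=manip.grab_frame("wrist"); cv2.imwrite("pics/w8r.png",im)
p0=[.6608,-.0026,.0208];p1=[.6595,-.0018,.0173]
for p,col in((p0,(0,0,255)),(p1,(255,0,0))):
  for y in(.087,.029,-.029,-.087):
    c,sn=np.cos(p[2]),np.sin(p[2]); l=(-.0654,y,.1137)
    P=[p[0]+c*l[0]-sn*l[1],p[1]+sn*l[0]+c*l[1],l[2]]
    u=proj("wrist",P,s)[0]; print(y,u); cv2.circle(im,tuple(int(round(v)) for v in u),3,col,-1)
cv2.imwrite("pics/w8.png",im)
im=manip.grab_frame("side"); cv2.imwrite("pics/s8.png",im)
E
```

```text
time: 13.25
tool_pos: [0.4663, -0.0886, 0.2292]
tool_rot: [-0.678, 0.678, 0.204, 0.195]
contact_force: [0.0, -0.1, 0.4]
gripper_width: 0.995
[[ 0.841  0.542 -0.011]
 [ 0.011  0.003  1.   ]
 [ 0.542 -0.841 -0.004]]
[ 0.46626714 -0.08863167  0.22919358] [-0.50558917 -0.75694095  2.30828989  0.30238647  1.09739651 -2.15934542]
0.087 [455.65793216 241.87002715]
0.029 [395.65102813 242.1922433 ]
-0.029 [334.92383359 242.436073  ]
-0.087 [273.96529292 242.60132436]
0.087 [457.12019613 241.24135081]
0.029 [397.0561226  241.43334271]
-0.029 [336.20213804 241.54795819]
-0.087 [275.04930778 241.58579657]
```

View pics/w8.png

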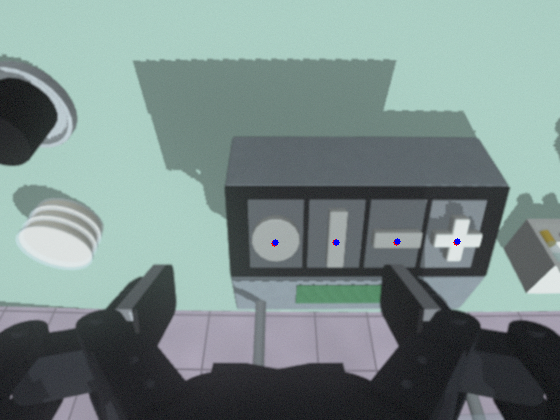

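View pics/s8.png

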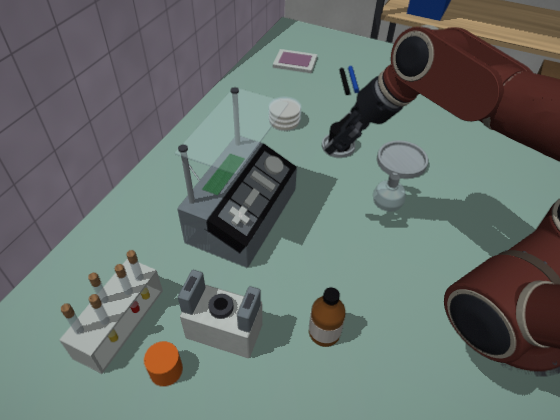

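```bash
python3 -m jog '{"offset":[[0.2,0,-0.15],[0.2,0,-0.15],[0.2,0,-0.15],[0.2,0,-0.15],[0.2,0,-0.15],[0.2,0,-0.15],[0.2,0,-0.15],[0.2,0,-0.15],[0.2,0,-0.15],[0.2,0,-0.15],[0.2,0,-0.15],[0.1,0,-0.1]],"angular":[[0,0,0],[0,0,0],[0,0,0],[0,0,0],[0,0,0],[0,0,0],[0,0,0],[0,0,0],[0,0,0],[0,0,0],[0,0,0],[0,0,0]],"jaw":[0,0,0,0,0,0,0,0,0,0,0,0]}';python3 - <<'E'
from h import *
s=manip.state(); print(s["tool_pos"],s["joint_pos"])
n=np.array([-.423,.0,.906])
for nm,K in(("round",(.5956,-.0895,.1137)),("tall",(.5946,-.0315,.1137)),("flat",(.5936,.0265,.1137))):
    print(nm,"to 10mm above, units",np.round((np.array(K)+.01*n-s["tool_pos"])/.05,3))
im=manip.grab_frame("side"); cv2.imwrite("pics/s9.png",cv2.resize(im[50:250,160:360],None,fx=3,fy=3,interpolation=cv2.INTER_CUBIC))
cv2.imwrite("pics/w9.png",manip.grab_frame("wrist"))
E
```

```text
time: 14.55
tool_pos: [0.5824, -0.0917, 0.1434]
tool_rot: [-0.677, 0.679, 0.203, 0.197]
contact_force: [-0.3, 1.2, -0.7]
gripper_width: 0.001
[ 0.58243765 -0.09172625  0.14341365] [-0.37895562 -0.28980768  2.1548215   0.2960354   0.75798693 -2.12000444]
round to 10mm above, units [ 0.179  0.045 -0.413]
tall to 10mm above, units [ 0.159  1.205 -0.413]
flat to 10mm above, units [ 0.139  2.365 -0.413]
```

View pics/s9.png

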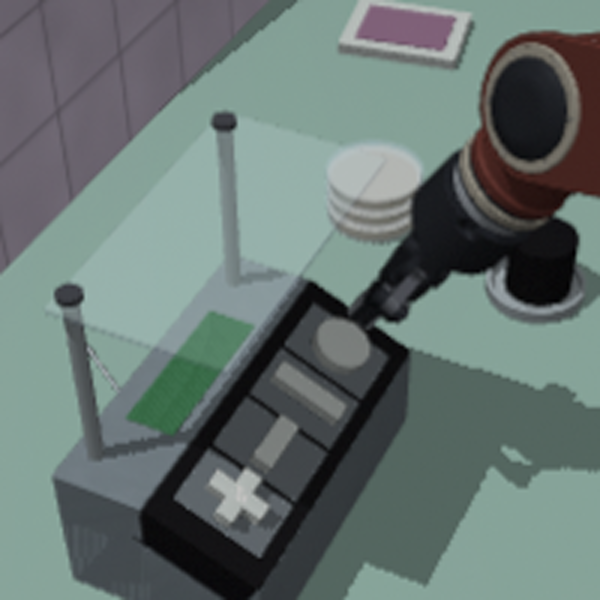

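View pics/w9.png

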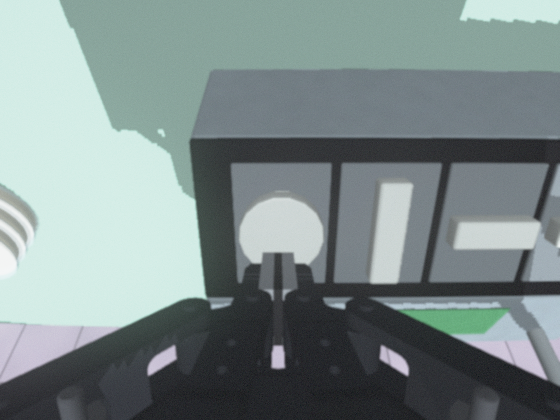

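```bash
python3 -m jog '{"offset":[[0.06,0.02,-0.14],[0.06,0.02,-0.14],[0.06,0.005,-0.13],[0,0,0]],"angular":[[0,0,0],[0,0,0],[0,0,0],[0,0,0]],"jaw":[0,0,0,0]}'; python3 - <<'E'
from h import *
s=manip.state(); print(s["tool_pos"]); 
n=np.array([-.423,.0,.906]); d=s["tool_pos"]-np.array([.5956,-.0895,.1137]); print("height above face mm",d@n*1e3)
im=manip.grab_frame("side"); cv2.imwrite("pics/s10.png",cv2.resize(im[100:200,200:330],None,fx=6,fy=6,interpolation=cv2.INTER_CUBIC))
cv2.imwrite("pics/w10.png",manip.grab_frame("wrist"))
E
```

```text
time: 15.05
tool_pos: [0.5907, -0.088, 0.1229]
tool_rot: [-0.678, 0.679, 0.203, 0.197]
contact_force: [0.7, 0.0, 0.1]
gripper_width: -0.002
[ 0.59070559 -0.0879897   0.12290031]
height above face mm 10.40581923869363
```

View pics/s10.png

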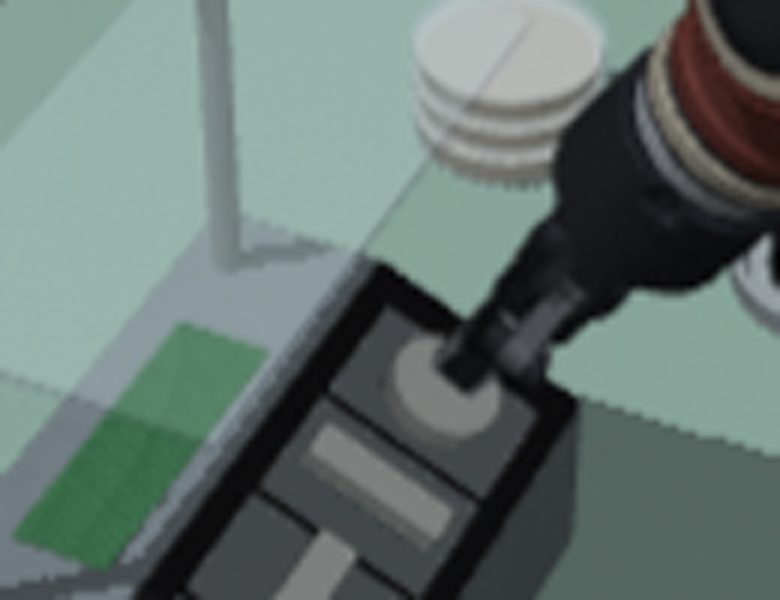

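View pics/w10.png

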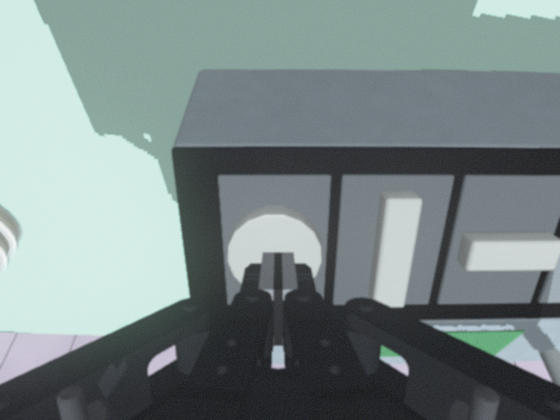

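```bash
python3 -m jog '{"offset":[[0.025,0,-0.054],[0.025,0,-0.054],[0.025,0,-0.054],[0.025,0,-0.054],[0,0,0]],"angular":[[0,0,0],[0,0,0],[0,0,0],[0,0,0],[0,0,0]],"jaw":[0,0,0,0,0]}'; python3 -m jog '{"offset":[[0.017,0,-0.036],[0.017,0,-0.036],[0,0,0]],"angular":[[0,0,0],[0,0,0],[0,0,0]],"jaw":[0,0,0]}'
```

```text
time: 15.65
tool_pos: [0.5965, -0.0884, 0.1137]
tool_rot: [-0.677, 0.679, 0.204, 0.197]
contact_force: [-1.5, 0.5, 1.1]
gripper_width: 0.0
time: 15.95
tool_pos: [0.5982, -0.0884, 0.1103]
tool_rot: [-0.677, 0.679, 0.204, 0.197]
contact_force: [-2.6, 0.7, 3.3]
gripper_width: -0.001
```

```bash
python3 -m jog '{"offset":[[0.017,0,-0.036],[0.008,0,-0.018],[0,0,0]],"angular":[[0,0,0],[0,0,0],[0,0,0]],"jaw":[0,0,0]}'; python3 -m jog '{"offset":[[0.008,0,-0.018],[0,0,0]],"angular":[[0,0,0],[0,0,0]],"jaw":[0,0]}'
```

```text
time: 16.25
tool_pos: [0.5993, -0.0884, 0.108]
tool_rot: [-0.677, 0.679, 0.204, 0.197]
contact_force: [-8.2, 0.8, 8.7]
gripper_width: -0.001
time: 16.45
tool_pos: [0.5995, -0.0884, 0.1078]
tool_rot: [-0.677, 0.679, 0.204, 0.197]
contact_force: [-15.8, 0.8, 14.3]
gripper_width: 0.0
```

```bash
python3 -m jog '{"offset":[[0.008,0,-0.018],[0,0,0]],"angular":[[0,0,0],[0,0,0]],"jaw":[0,0]}'
```

```text
time: 16.65
tool_pos: [0.5998, -0.0884, 0.1076]
tool_rot: [-0.677, 0.679, 0.204, 0.196]
contact_force: [-24.8, 1.2, 21.7]
gripper_width: -0.003
```

```bash
python3 - <<'E'
from h import *
s=manip.state(); print(s["contact_force"])
im=manip.grab_frame("side"); cv2.imwrite("pics/s11.png",cv2.resize(im[100:200,200:330],None,fx=6,fy=6,interpolation=cv2.INTER_CUBIC))
cv2.imwrite("pics/w11.png",manip.grab_frame("wrist"))
E
```

```text
[-24.80344106   1.23248573  21.65556026]
```

View pics/s11.png

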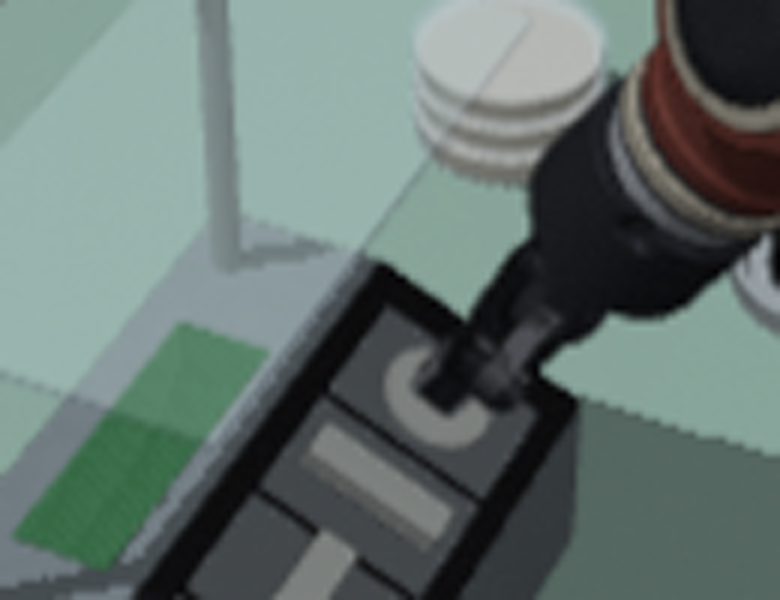

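View pics/w11.png

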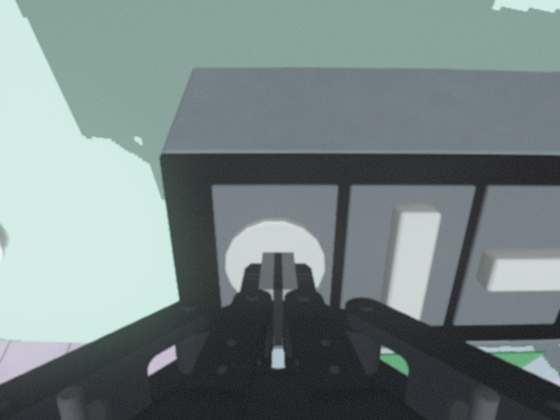

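Round key is fully down: the force climbs steeply against the stop, and the key's side wall has vanished in the wrist view. I'll release it and check that it comes back up.

```bash
python3 -m jog '{"offset":[[-0.045,0,0.09],[-0.045,0,0.09],[-0.045,0,0.1],[-0.045,0,0.1],[-0.03,0,0.05],[0,0,0]],"angular":[[0,0,0],[0,0,0],[0,0,0],[0,0,0],[0,0,0],[0,0,0]],"jaw":[0,0,0,0,0,0]}'; python3 - <<'E'
from h import *
s=manip.state()
n=np.array([-.423,.0,.906])
for nm,K in(("round",(.5956,-.0895,.1137)),("tall",(.5946,-.0315,.1137)),("flat",(.5936,.0265,.1137))):
    d=s["tool_pos"]-np.array(K); print(nm,"h",d@n*1e3, "to 10mm above, units",np.round((np.array(K)+.01*n-s["tool_pos"])/.05,3))
cv2.imwrite("pics/w12.png",manip.grab_frame("wrist"))
E
```

```text
time: 17.35
tool_pos: [0.5896, -0.0885, 0.1275]
tool_rot: [-0.677, 0.679, 0.204, 0.198]
contact_force: [0.2, 0.1, -0.2]
gripper_width: -0.002
round h 15.066514726933725 to 10mm above, units [ 0.035 -0.02  -0.095]
tall h 14.643514726933724 to 10mm above, units [ 0.015  1.14  -0.095]
flat h 14.220514726933724 to 10mm above, units [-0.005  2.3   -0.095]
```

View pics/w12.png

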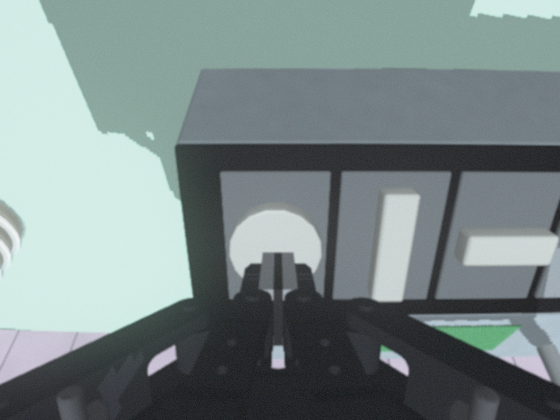

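```bash
python3 -m jog '{"offset":[[0,0.3,0],[0,0.4,0],[0,0.3,0],[0.01,0.14,-0.04],[0,0,0]],"angular":[[0,0,0],[0,0,0],[0,0,0],[0,0,0],[0,0,0]],"jaw":[0,0,0,0,0]}'; python3 - <<'E'
from h import *
s=manip.state()
n=np.array([-.423,.0,.906])
for nm,K in(("tall",(.5946,-.0315,.1137)),):
    d=s["tool_pos"]-np.array(K); print(nm,"h",d@n*1e3, "to 10mm above, units",np.round((np.array(K)+.01*n-s["tool_pos"])/.05,3))
cv2.imwrite("pics/w13.png",manip.grab_frame("wrist"))
im=manip.grab_frame("side"); cv2.imwrite("pics/s13.png",cv2.resize(im[100:220,200:330],None,fx=5,fy=5,interpolation=cv2.INTER_CUBIC))
E
```

```text
time: 17.9
tool_pos: [0.5897, -0.0306, 0.1244]
tool_rot: [-0.677, 0.679, 0.204, 0.197]
contact_force: [0.4, -0.1, -0.6]
gripper_width: -0.003
tall h 11.705038190324876 to 10mm above, units [ 0.012 -0.019 -0.032]
```

View pics/w13.png

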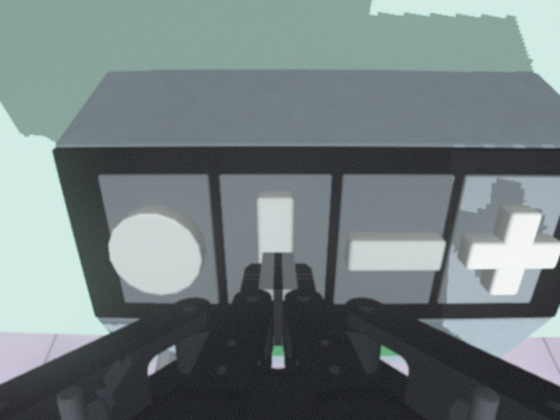

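View pics/s13.png

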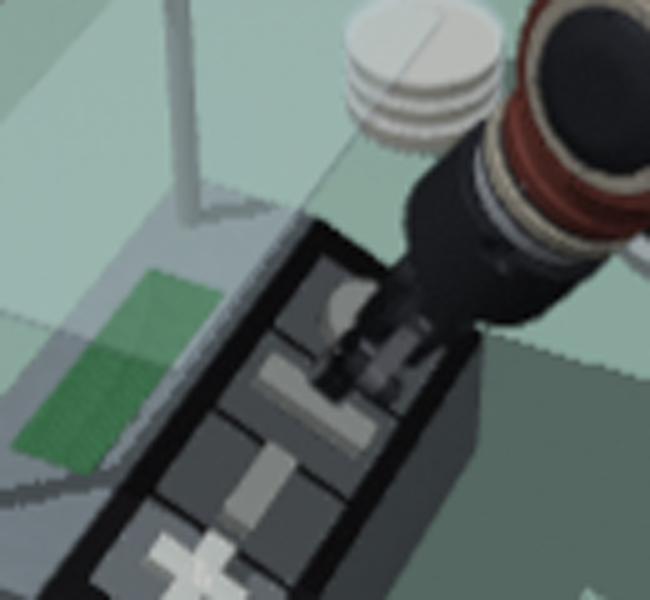

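```bash
python3 -m jog '{"offset":[[0.025,-0.01,-0.054],[0.025,0,-0.054],[0.025,0,-0.054],[0.025,0,-0.054],[0.025,0,-0.054],[0.025,0,-0.054],[0.012,0,-0.027],[0,0,0]],"angular":[[0,0,0],[0,0,0],[0,0,0],[0,0,0],[0,0,0],[0,0,0],[0,0,0],[0,0,0]],"jaw":[0,0,0,0,0,0,0,0]}'; python3 -m jog '{"offset":[[0.008,0,-0.018],[0,0,0]],"angular":[[0,0,0],[0,0,0]],"jaw":[0,0]}'
```

```text
time: 18.8
tool_pos: [0.5981, -0.0321, 0.1079]
tool_rot: [-0.677, 0.679, 0.204, 0.197]
contact_force: [-7.0, -2.7, 6.5]
gripper_width: 0.002
time: 19.0
tool_pos: [0.5983, -0.0321, 0.1077]
tool_rot: [-0.677, 0.679, 0.204, 0.197]
contact_force: [-15.8, -2.3, 13.4]
gripper_width: 0.001
```

```bash
python3 -m jog '{"offset":[[0.008,0,-0.018],[0,0,0]],"angular":[[0,0,0],[0,0,0]],"jaw":[0,0]}'; python3 - <<'E'
from h import *
cv2.imwrite("pics/w14.png",manip.grab_frame("wrist"))
E
```

```text
time: 19.2
tool_pos: [0.5985, -0.0322, 0.1074]
tool_rot: [-0.677, 0.679, 0.204, 0.196]
contact_force: [-24.0, -2.4, 20.5]
gripper_width: -0.002
```

View pics/w14.png

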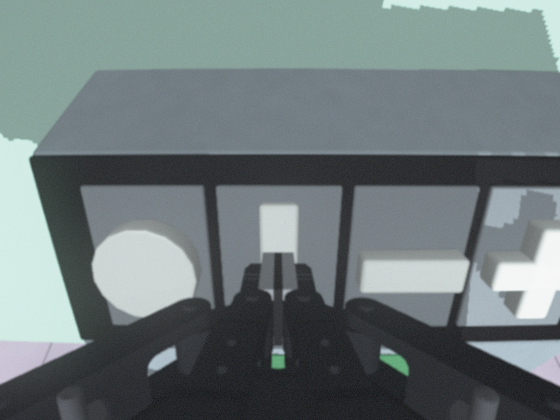

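Upright bar is down, with the same hard-stop pattern as the round key. I'll retract and go to the level bar.

```bash
python3 -m jog '{"offset":[[-0.045,0,0.09],[-0.045,0,0.09],[-0.045,0,0.1],[-0.045,0,0.1],[-0.02,0,0.05],[0,0.3,0],[0,0.4,0],[0,0.35,0],[0,0.12,0],[0,0,0]],"angular":[[0,0,0],[0,0,0],[0,0,0],[0,0,0],[0,0,0],[0,0,0],[0,0,0],[0,0,0],[0,0,0],[0,0,0]],"jaw":[0,0,0,0,0,0,0,0,0,0]}'; python3 - <<'E'
from h import *
s=manip.state()
n=np.array([-.423,.0,.906])
for nm,K in(("flat",(.5936,.0265,.1137)),):
    d=s["tool_pos"]-np.array(K); print(nm,"h",d@n*1e3, "to 10mm above, units",np.round((np.array(K)+.01*n-s["tool_pos"])/.05,3))
cv2.imwrite("pics/w15.png",manip.grab_frame("wrist"))
im=manip.grab_frame("side"); cv2.imwrite("pics/s15.png",cv2.resize(im[120:240,190:320],None,fx=5,fy=5,interpolation=cv2.INTER_CUBIC))
E
```

```text
time: 20.25
tool_pos: [0.5889, 0.0273, 0.1272]
tool_rot: [-0.677, 0.679, 0.205, 0.197]
contact_force: [1.2, -0.5, -0.6]
gripper_width: 0.0
flat h 14.226401108486696 to 10mm above, units [ 0.01  -0.017 -0.089]
```

View pics/w15.png

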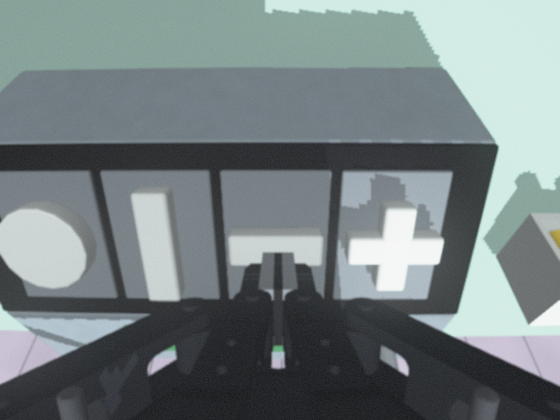

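View pics/s15.png

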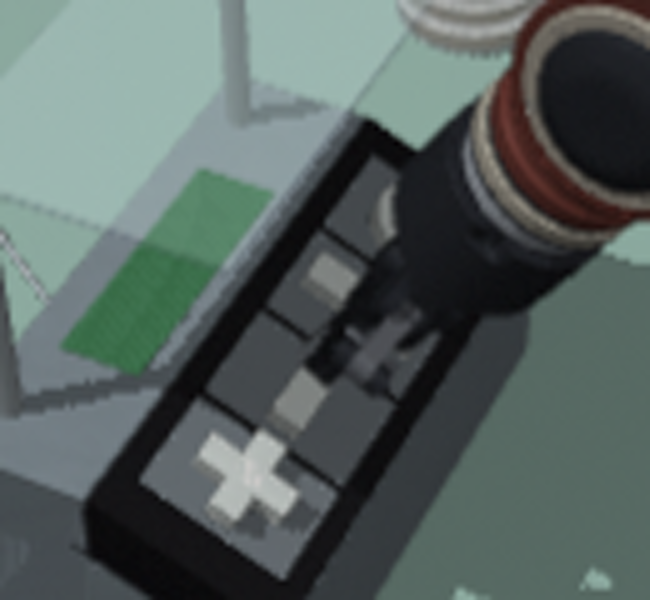

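```bash
python3 -m jog '{"offset":[[0.025,-0.01,-0.054],[0.025,0,-0.054],[0.025,0,-0.054],[0.025,0,-0.054],[0.025,0,-0.054],[0.025,0,-0.054],[0.025,0,-0.054],[0.008,0,-0.018],[0,0,0]],"angular":[[0,0,0],[0,0,0],[0,0,0],[0,0,0],[0,0,0],[0,0,0],[0,0,0],[0,0,0],[0,0,0]],"jaw":[0,0,0,0,0,0,0,0,0]}'; python3 -m jog '{"offset":[[0.008,0,-0.018],[0,0,0]],"angular":[[0,0,0],[0,0,0]],"jaw":[0,0]}'
```

```text
time: 21.25
tool_pos: [0.598, 0.0259, 0.1081]
tool_rot: [-0.677, 0.679, 0.204, 0.197]
contact_force: [-10.8, -2.4, 10.0]
gripper_width: -0.001
time: 21.45
tool_pos: [0.5982, 0.026, 0.1078]
tool_rot: [-0.677, 0.679, 0.204, 0.196]
contact_force: [-19.5, -3.3, 17.9]
gripper_width: 0.003
```

```bash
python3 -m jog '{"offset":[[0.006,0,-0.012],[0,0,0]],"angular":[[0,0,0],[0,0,0]],"jaw":[0,0]}'; python3 - <<'E'
from h import *
cv2.imwrite("pics/w16.png",manip.grab_frame("wrist"))
E
```

```text
time: 21.65
tool_pos: [0.5983, 0.026, 0.1076]
tool_rot: [-0.677, 0.679, 0.204, 0.196]
contact_force: [-25.5, -3.4, 22.1]
gripper_width: -0.002
```

View pics/w16.png

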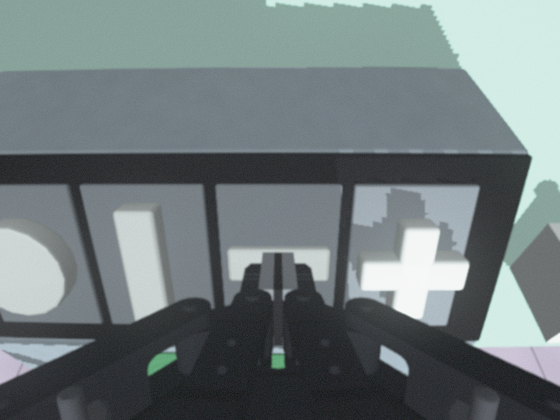

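Level bar is down too. I'll retract and return to the round key.

```bash
python3 -m jog '{"offset":[[-0.045,0,0.09],[-0.045,0,0.09],[-0.045,0,0.1],[-0.045,0,0.1],[-0.03,0,0.07],[0,-0.4,0],[0,-0.5,0],[0,-0.5,0],[0,-0.5,0],[0.02,-0.3,0],[0.02,-0.1,0],[0,0,0]],"angular":[[0,0,0],[0,0,0],[0,0,0],[0,0,0],[0,0,0],[0,0,0],[0,0,0],[0,0,0],[0,0,0],[0,0,0],[0,0,0],[0,0,0]],"jaw":[0,0,0,0,0,0,0,0,0,0,0,0]}'; python3 - <<'E'
from h import *
s=manip.state()
n=np.array([-.423,.0,.906])
for nm,K in(("round",(.5956,-.0895,.1137)),):
    d=s["tool_pos"]-np.array(K); print(nm,"h",d@n*1e3, "to 10mm above, units",np.round((np.array(K)+.01*n-s["tool_pos"])/.05,3))
cv2.imwrite("pics/w17.png",manip.grab_frame("wrist"))
E
```

```text
time: 22.9
tool_pos: [0.5904, -0.0893, 0.1285]
tool_rot: [-0.677, 0.679, 0.204, 0.198]
contact_force: [-0.0, 1.1, -0.0]
gripper_width: 0.001
round h 15.650202139570357 to 10mm above, units [ 0.02  -0.004 -0.116]
```

View pics/w17.png

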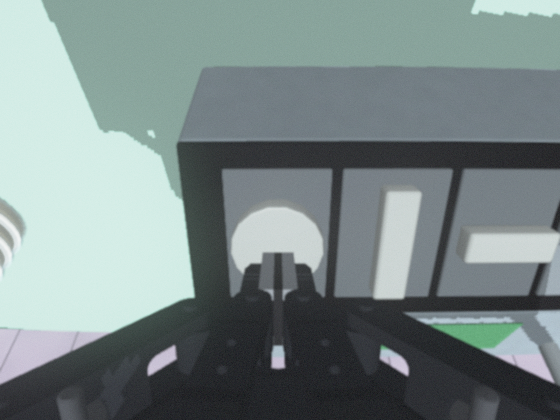

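```bash
python3 -m jog '{"offset":[[0.025,0,-0.054],[0.025,0,-0.054],[0.025,0,-0.054],[0.025,0,-0.054],[0.025,0,-0.054],[0.025,0,-0.054],[0.025,0,-0.054],[0.025,0,-0.054],[0,0,0]],"angular":[[0,0,0],[0,0,0],[0,0,0],[0,0,0],[0,0,0],[0,0,0],[0,0,0],[0,0,0],[0,0,0]],"jaw":[0,0,0,0,0,0,0,0,0]}'; python3 -m jog '{"offset":[[0.008,0,-0.018],[0,0,0]],"angular":[[0,0,0],[0,0,0]],"jaw":[0,0]}'
```

```text
time: 23.85
tool_pos: [0.6, -0.0885, 0.108]
tool_rot: [-0.678, 0.679, 0.204, 0.196]
contact_force: [-18.4, 3.3, 15.3]
gripper_width: 0.001
time: 24.05
tool_pos: [0.6002, -0.0885, 0.1078]
tool_rot: [-0.678, 0.679, 0.204, 0.196]
contact_force: [-25.8, 3.5, 22.5]
gripper_width: 0.002
```

```bash
python3 -m jog '{"offset":[[-0.045,0,0.09],[-0.045,0,0.09],[-0.045,0,0.1],[-0.045,0,0.1],[-0.2,0,0.15],[-0.4,0,0.3],[-0.5,0,0.4],[-0.5,0,0.4],[-0.5,0,0.4],[-0.3,0,0.2],[0,0,0],[0,0,0]],"angular":[[0,0,0],[0,0,0],[0,0,0],[0,0,0],[0,0,0],[0,0,0],[0,0,0],[0,0,0],[0,0,0],[0,0,0],[0,0,0],[0,0,0]],"jaw":[0,0,0,0,0,0,0,0,0,0,0,0]}'; python3 - <<'E'
from h import *
cv2.imwrite("pics/w18.png",manip.grab_frame("wrist"))
cv2.imwrite("pics/s18.png",manip.grab_frame("side"))
cv2.imwrite("pics/t18.png",manip.grab_frame("top"))
E
```

```text
time: 25.25
tool_pos: [0.4719, -0.0892, 0.2177]
tool_rot: [-0.677, 0.679, 0.204, 0.198]
contact_force: [0.3, -0.4, -1.1]
gripper_width: 0.0
```

View pics/w18.png

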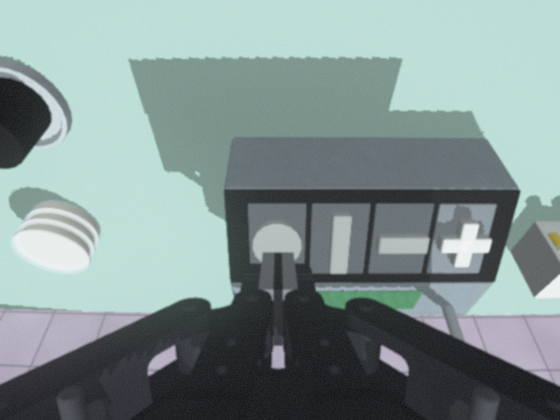

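View pics/s18.png

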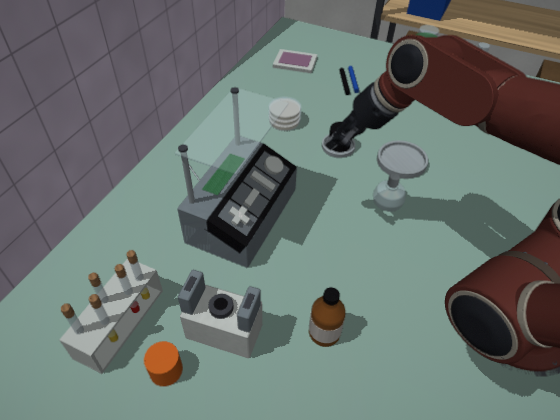

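View pics/t18.png

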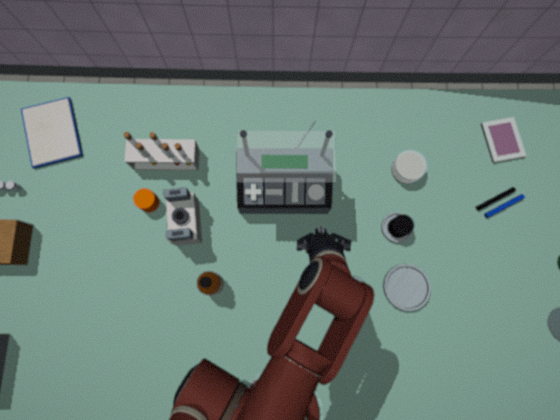

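All keys are up, the cap is in the small dish, the cell is open, and the bystanders sit at their starting pixels. I'll hand in.

```bash
python3 - <<'E'
from h import *
a=cv2.imread("pics/side0.png");b=cv2.imread("pics/s18.png")
for n,(x,y,w,h) in {"bottle":(305,285,42,62),"lamp":(370,170,40,40),"petri":(265,95,40,36),"rack":(60,245,105,120),"orange":(140,340,45,48)}.items():
    t=a[y:y+h,x:x+w]; r=cv2.matchTemplate(b[y-8:y+h+8,x-8:x+w+8],t,cv2.TM_CCOEFF_NORMED); m=cv2.minMaxLoc(r); print(n,round(m[1],3),np.array(m[3])-8)
print(manip.job_done()); print(manip.state()["time"])
E
```

```text
bottle 1.0 [0 0]
lamp 0.807 [0 0]
petri 1.0 [0 0]
rack 1.0 [0 0]
orange 1.0 [0 0]
the job is handed in; nothing more can be done
None
the job is handed in; nothing more can be done
```

I finished the job and handed it in at about 25.4 s on the robot's clock.

- **Cap:** I lifted it off the cell and lowered it, mouth down, into the small dish, which measured about 93 mm across. I let go only after it touched the dish floor, at 8 N and the expected height. The pictures after letting go show it upright inside the rim.
- **Keys:** I pressed round, upright bar, level bar and round again. Each press ended against a hard stop at about 30 N, several times the 4.3 N spring. I photographed the first three held down, and the force alone confirmed the last one. In the final picture all four keys are up. I never touched the plus-shaped key.
- **Shield and surroundings:** No force reading suggested a bump on the shield. The bottle, petri dishes, rack and orange look-alike match their starting pictures exactly (0 px shift).
- **Weaker check:** The lamp also showed no shift, but its picture match was only 0.81. I put that down to the arm's shadow, because I saw no sign that it moved. The arm hid the lamp from the top camera at the end.
- **Disagreements along the way:** The top and side cameras differed by 3 to 6 mm on where the dish was, and I settled that with the wrist camera.

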